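Hang the saddle planter over the greenhouse rail

ROBOT

A 6-joint arm with a two-finger parallel gripper is mounted at the origin on the work surface. World frame = base frame: x ahead of the robot, y to its left, z up, the work surface at z = 0. Lengths are in m, angles in rad, forces in N, time in s.
With the tool pointing down it reaches from about 0.425 to 0.95 m from the base axis. Payload 14.7 kg.
Tool frame: the origin (TCP) lies at the very end of the fingers, on their centre line; the grasp point (between the pads) lies 19 mm behind it; z points along the fingers, y is the line along which they close (so a half turn about z gives the same grasp; the last joint's range is limited). The gripper opens to 85 mm and grips with 20 to 120 N. Pads are 22 mm wide; open, the fingers measure 114 mm over their backs; the gripper's body (76 mm by 85 mm) begins 54 mm behind the grasp point. The pads swing forward as they close: fully open they stand 13 mm farther back than shut.
Start: joints at [1.197, 0.48, 1.596, -0, 1.065, -0.047], TCP at [0.209, 0.616, 0.231] pointing down, gripper open.
Joint ranges: [-2.75, 2.75], [-0.82, 2.05], [0.23, 2.67], [-1.56, 4.7], [0.09, 2.69], [-2.92, 2.92]. Speed limits (rad/s): [1.89, 1.89, 2.39, 3.01, 3.01, 3.01].

INTERFACE

Orientations are given as a unit quaternion [w, x, y, z].
In Python, from rig import manip gives the robot as it stands. The module is installed in compiled form; this text tells all that it offers.
- The arm moves only by the shell command python3 -m handwheel 'ROWS' [FORCE]. ROWS is JSON, a list that holds one entry, the list of rows, each a list of 7 numbers: the shift along the tool's x, y, z in cm, then the turn, a rotation vector about the tool's x, y, z in degrees, then the finger opening in cm, from 0 to 8.54. A call has 1 to 12 rows; each row is the pose to reach, as a shift and turn from the pose commanded when the call began, along the tool's axes at that moment; what a row does not reach only later rows make up. A row lasts 1/8 s, in which the tool goes at most 62.5 mm and 10.7 degrees, less where a joint would pass 70% of its speed; a pose out of reach is approached as far as the arm can. A call with a gripper value outside its range is refused whole. The fingers move at their own pace and stop on an object; FORCE is the grip in N (left out, the last holds). Time passes only in rows, so rows that repeat a pose let the fingers close. It gives the time, the measured TCP pose, the force, the opening and the grip force at its end, in the units of the state.
- manip.read_state(): the state, without advancing time (a new reading comes with each control period).
- manip.camera(name): name is "side" or "top" or "wrist"; returns a dict with "image" (384x512x3 uint8, red, green, blue), "range_z" (384x512 float32, m along the optical axis (not along the pixel's ray), 0 where there is no reading), "intrinsics" (3x3 intrinsics, pixels), "eye" and "attitude" of the camera in the world. Camera axes: x right, y down, z forward; pixel columns grow to the right and rows downward; lengths in m; the calibration is good to about 2 mm. The wrist camera is an equidistant fisheye: a pixel r from the principal point sees the ray r / f radians off the axis. A picture is of the moment at which its call begins.
- manip.hand_in(): hands the job in; it is judged then, once.
Trained networks look in a picture, given as the dict that the camera call returned (one of the last four; its "shot" number tells which), for a name from the list of things; names that differ only in an ending like _2 or _b are one class to them, and where a whole thing is asked for, a point or a joint stands for the part that bears it (a point fixed in the world has none). Each returns a list of dicts, best first, with "conf" (0 to 1); they miss things now and then, are a little off and sometimes report something else, mostly with a low value. They report only what shows in the picture. A call takes as long as a camera call. They do not tell look-alikes from the thing itself.
- manip.search_frame(picture, thing): "location" ([x, y, z] in m, in the coordinates of the camera as it stood for that picture, good to about 4 mm: the middle of the surface that is visible of it).
- manip.regions_of(picture, thing): "pixels" (384x512 bool, what is visible of it).
- manip.place_of(picture, thing): "location" ([x, y, z] in m, in the coordinates of the camera as it stood for that picture, good to about 4 mm: a listed point, or the origin of a listed thing).
The state is a dict: "t": time; "joint_positions": joint angles; "dq": joint speeds; "joint_torque": joint torques, N m; "ee_pos": TCP position; "eef_rot": TCP orientation; "wrist_force": force on the tool from outside, world axes, zero at the start; "wrist_torque": the same for the moment, N m; "finger_gap": finger opening in m; "grip_force": force on a finger pad.
Only numpy, scipy, OpenCV 4.12 (cv2) and the standard library are available. Lean on these libraries where they do the work, as an engineer would, in place of code of your own. Each camera call takes 0.05 s, during which the arm holds its last target. There are 200 camera calls.

TASK

Pick up the saddle planter (the twin pot with an open gap under its bridge) by its grip tab, carry it upright and hang it over the middle of the round bar of the rail, one pot on each side, then let go so that it hangs there by its bridge. Leave the other twin planter, whose two pots stand back to back without a gap, where it is.

Things in the scene. Friction and masses are not known exactly. Their poses are not given: they have to be found in the camera images.
- saddle_center (a point): Saddle planter, 176 (x) x 60 (y) x 135 mm high, 0.3 to 0.52 kg: two black 60 mm square pots, 50 mm high, at its +x and -x, joined by an aluminium bridge (inverted U, 32 mm wide in y, underside 85, top 90 mm above the pots' bottoms). Clear gap below the bridge: 50 mm in x, open along y. Point: its centre, 67.5 mm above the bottoms, 17.5 mm below the bridge's underside; z up.
- saddle_grip (a point): Middle of the saddle planter's black upright grip tab, 45 mm above the planter's centre (112.5 mm above the pots' bottoms). The tab stands on the middle of the bridge: 30 mm along x, 14 mm along y (pinch it across y), 45 mm high. The seedlings beside it reach to about 90 mm above the pots' bottoms. Same axes as the planter.
- twin_center (a point): The other twin planter, to be left alone: same pots, materials, grip tab and height (135 mm), but its two pots touch back to back with no gap, so it is only 120 mm along its x (60 mm along y). Point: its centre, 67.5 mm above its bottom; z up.
- rail_mid (a point): Rail fixed on the bench: a level round steel bar, 16 mm in diameter, 280 mm long, axis 117 mm and top 125 mm above the bench, on two aluminium posts 130 mm high with feet 120 mm long. Point: middle of the bar, on its axis; y along the bar, x level across it, z up. The hung planter has its y along the bar, either way round, its pots 40 mm above the bench.
Mind the look-alikes: they are no part of the job. What is shaped like the part that bears saddle_center but red is not meant.

How it is judged:
On the way:
1. the saddle planter is lifted above the bar (z of saddle_center in the frame of rail_mid above 0.02 m), for 0.1 s.
At the end, for the whole second after the job is handed in: The saddle planter hangs at rest by its bridge on the bar: its centre within 60 mm of the middle along the bar, 25 mm across it, 30 mm below to 5 mm above its axis; tilt under 23 degrees, within 28 degrees of square; the other twin planter within 30 mm of its start (z of saddle_center in the frame of rail_mid between -0.03 and 0.005 m and x of saddle_center in the frame of rail_mid between -0.025 and 0.025 m and y of saddle_center in the frame of rail_mid between -0.06 and 0.06 m and angle between saddle_center's own z axis and vertical below 0.4 rad and angle between the y axis of saddle_center and the y axis of rail_mid, either way round below 0.5 rad and linear speed of saddle below 0.03 m/s and angular speed of saddle below 0.3 rad/s and distance of twin_center from where it was at the start of the episode below 0.03 m); the robot touches nothing.
It fails at once if the saddle planter is tipped by more than 40 degrees (angle between saddle_center's own z axis and vertical above 0.7 rad).
It fails at once if the other twin planter is shifted by more than 30 mm (distance of twin_center from where it was at the start of the episode above 0.03 m).
It also fails if it takes over 42 s, if anything falls off the work surface, if the arm or the gripper's body presses on something with over 40 N, if the wrist force passes 120 N, or if a joint passes its speed limit or range.

## Working session

There is one attempt and no reset: what is moved stays moved. The work goes in short steps, Python scripts to look and compute and a shell command to move; the robot and the scene stay as the last step left them, time stands still between calls to the robot, and variables do not carry over. Pictures are saved under pics/ and viewed, at most 10 in all, crops included, and the job is handed in when it is done.

```bash
mkdir -p pics
cat > h.py <<'E'
import numpy as np, cv2
from scipy.spatial.transform import Rotation as R
from rig import manip
def rot(a):
    a=np.array(a,float)
    return a if a.shape==(3,3) else R.from_quat(a,scalar_first=True).as_matrix()
def world(p,loc): return rot(p["attitude"])@np.array(loc)+np.array(p["eye"])
def save(p,n): cv2.imwrite("pics/"+n,p["image"][:,:,::-1])
def cloud(p,m):
    K=p["intrinsics"]; z=p["range_z"]; v,u=np.nonzero(m&(z>0)); z=z[v,u]
    c=np.stack([(u-K[0][2])/K[0][0]*z,(v-K[1][2])/K[1][1]*z,z],1)
    return c@rot(p["attitude"]).T+np.array(p["eye"]), p["image"][v,u]
E
python3 - <<'E'
from h import *
ims=[]
for c in ("top","side"):
    p=manip.camera(c); ims.append(p["image"])
    print(c,np.round(p["eye"],3))
    for t in ("saddle_center","saddle_grip","twin_center","rail_mid"):
        for d in manip.place_of(p,t): print(t,round(d["conf"],2),np.round(world(p,d["location"]),3))
    for t in ("saddle_center","twin_center"):
        for d in manip.regions_of(p,t):
            w,col=cloud(p,d["pixels"]); v,u=np.nonzero(d["pixels"])
            if len(w)<5: continue
            h=w[w[:,2]>0.095]
            print(" reg",t,round(d["conf"],2),"px",int(u.mean()),int(v.mean()),len(u),"med",np.round(np.median(w,0),3),"col",col.mean(0).astype(int),"zmax",w[:,2].max().round(3),"hi",len(h),np.round(h.mean(0),3) if len(h) else "", "rect",cv2.minAreaRect((w[:,:2]*1000).astype(np.float32)))
im=np.hstack([cv2.resize(i,(400,300)) for i in ims])
save(dict(image=np.vstack([cv2.resize(ims[0],(640,480))])[:,:]),"top.png"); save(dict(image=cv2.resize(ims[1],(640,480))),"side.png")
print({k:np.round(v,3) for k,v in manip.read_state().items()})
E
```

```text
top [0.156 0.039 1.294]
saddle_center 0.89 [ 0.21  -0.281  0.067]
saddle_center 0.88 [0.51  0.124 0.071]
saddle_grip 0.89 [0.51  0.122 0.111]
saddle_grip 0.88 [ 0.209 -0.286  0.112]
saddle_grip 0.42 [ 0.55  -0.223  0.117]
twin_center 0.92 [0.475 0.347 0.072]
rail_mid 0.95 [ 0.552 -0.221  0.118]
 reg saddle_center 0.98 px 231 169 1380 med [0.495 0.126 0.047] col [102 102  74] zmax 0.141 hi 108 [0.507 0.124 0.124] rect ((518.9298706054688, 127.04784393310547), (76.01163482666016, 195.02603149414062), 66.29669952392578)
 reg saddle_center 0.58 px 379 280 1407 med [ 0.211 -0.27   0.048] col [206 104  79] zmax 0.14 hi 102 [ 0.211 -0.283  0.126] rect ((212.2238006591797, -284.1253662109375), (61.31321716308594, 177.77284240722656), 11.163423538208008)
 reg twin_center 0.66 px 153 177 1104 med [0.467 0.341 0.046] col [54 52 35] zmax 0.142 hi 111 [0.475 0.345 0.125] rect ((487.0563049316406, 349.91741943359375), (140.2687225341797, 63.45003128051758), 13.386271476745605)
side [ 0.12  -0.71   0.901]
saddle_center 0.86 [0.512 0.126 0.069]
saddle_center 0.81 [ 0.215 -0.286  0.065]
saddle_grip 0
[... 638 characters left out ...]
[0.471 0.337 0.039] col [50 44 34] zmax 0.135 hi 118 [0.473 0.343 0.116] rect ((482.771484375, 397.6686096191406), (161.30831909179688, 164.4735107421875), 12.422798156738281)
{'t': np.float64(0.7), 'joint_positions': array([ 1.197,  0.48 ,  1.596, -0.   ,  1.065, -0.047]), 'dq': array([ 0.001, -0.   ,  0.001,  0.   , -0.   , -0.   ]), 'joint_torque': array([-2.0000e-03, -9.5025e+01, -4.3059e+01, -0.0000e+00,  1.0000e-03,
        0.0000e+00]), 'ee_pos': array([0.209, 0.616, 0.231]), 'eef_rot': array([ 0.   ,  0.163,  0.987, -0.   ]), 'wrist_force': array([ 0.567, -0.254, -1.187]), 'wrist_torque': array([-0.013,  0.006,  0.018]), 'grip_force': np.float64(0.0), 'finger_gap': np.float64(0.086)}
```

View pics/top.png

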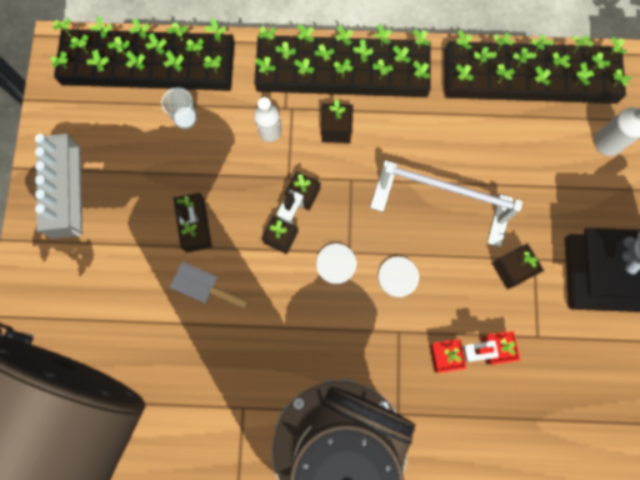

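View pics/side.png

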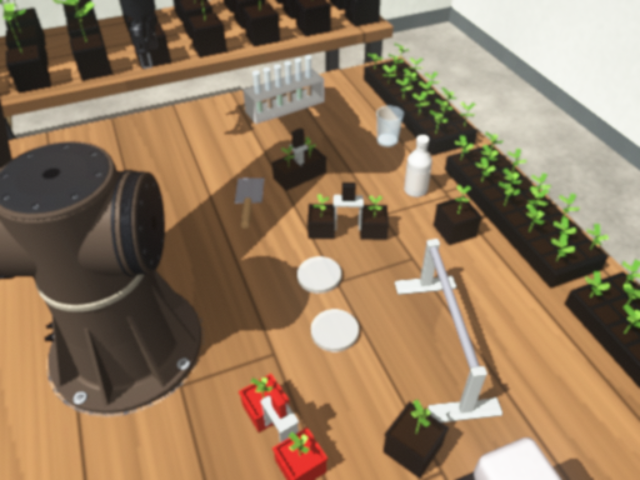

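The top view shows the black saddle at about (292,212) px, with its gap visible. The twin is at (192,221), the bar runs (388,168)–(515,205), and the red look-alike is at (477,352). The side view agrees: saddle at (348,210), bar (433,245)–(475,370). Next I'll measure the angles.

```bash
cat >> h.py <<'E'
def linefit(w):
    c=w.mean(0); d=np.linalg.svd(w-c)[2][0]; d*=np.sign(d[1]) ; return c,d,np.degrees(np.arctan2(d[1],d[0]))
def totool(target,yaw_y=None):
    "shift (cm) in tool axes and turn (deg) about tool z so tool y has world yaw yaw_y"
    s=manip.read_state(); Q=rot(s["eef_rot"]); print("shift cm",np.round(Q.T@(np.array(target)-s["ee_pos"])*100,2))
    if yaw_y is not None:
        y=np.degrees(np.arctan2(Q[1,1],Q[0,1])); d=(yaw_y-y+90)%180-90; print("turn about tool z",round(-d,1),"yaw now",round(y,1))
E
python3 - <<'E'
from h import *
for c in ("top","side"):
    p=manip.camera(c); w,col=cloud(p,np.ones((384,512),bool))
    near=np.hypot(w[:,0]-.553,w[:,1]+.22)<.12
    b=w[near&(w[:,2]>.1)&(w[:,2]<.135)]; print(c,"bar",len(b),[np.round(k,3) for k in linefit(b)],np.percentile(b[:,2],[5,50,95]).round(3))
    e=w[(np.hypot(w[:,0]-.553,w[:,1]+.22)<.19)&(w[:,2]>.11)&(w[:,2]<.14)]
    d=linefit(b)[1]; s=(e-[.553,-.22,.117])@d; print(" along bar",s.min().round(3),s.max().round(3))
    ns=np.hypot(w[:,0]-.51,w[:,1]-.124)<.13
    g=w[ns&(w[:,2]>.03)&(w[:,2]<.1)]; print(" saddle",len(g),linefit(g[:,:2]))
    t=w[ns&(w[:,2]>.125)&(w[:,2]<.145)]; print(" tab",len(t),t.mean(0).round(3),np.median(t[:,2]).round(3))
totool([.509,.124,.22],67)
E
```

```text
top bar 536 [array([ 0.551, -0.22 ,  0.124]), array([ 0.266,  0.964, -0.   ]), np.float64(74.562)] [0.118 0.124 0.129]
 along bar -0.148 0.145
 saddle 1133 (array([0.50340098, 0.12539069]), array([-0.9089919 ,  0.41681378]), np.float64(155.36640888209578))
 tab 64 [0.509 0.124 0.135] 0.136
side bar 679 [array([ 0.547, -0.229,  0.121]), array([ 0.265,  0.964, -0.001]), np.float64(74.644)] [0.116 0.121 0.124]
 along bar -0.15 0.146
 saddle 1168 (array([0.50581329, 0.12198983]), array([-0.91369043,  0.40641087]), np.float64(156.0204304916422))
 tab 61 [0.507 0.123 0.131] 0.131
shift cm [-44.23 -36.91   1.13]
turn about tool z 4.3 yaw now 71.3
```

```bash
python3 -m handwheel '[[[-44.2,-36.9,1,0,0,5.6,8.5],[-44.2,-36.9,1,0,0,5.6,8.5],[-44.2,-36.9,1,0,0,5.6,8.5],[-44.2,-36.9,1,0,0,5.6,8.5],[-44.2,-36.9,1,0,0,5.6,8.5],[-44.2,-36.9,1,0,0,5.6,8.5],[-44.2,-36.9,1,0,0,5.6,8.5],[-44.2,-36.9,1,0,0,5.6,8.5],[-44.2,-36.9,1,0,0,5.6,8.5],[-44.2,-36.9,1,0,0,5.6,8.5],[-44.2,-36.9,1,0,0,5.6,8.5],[-44.2,-36.9,1,0,0,5.6,8.5]]]' 50
python3 - <<'E'
from h import *
p=manip.camera("wrist"); save(dict(image=cv2.resize(p["image"],(640,480))),"w1.png")
for t in ("saddle_grip","saddle_center"):
    for d in manip.place_of(p,t): print(t,round(d["conf"],2),np.round(world(p,d["location"]),3))
p=manip.camera("top")
for d in manip.place_of(p,"saddle_grip"): print(round(d["conf"],2),np.round(world(p,d["location"]),3))
s=manip.read_state();print(s["t"],s["ee_pos"])
totool([.509,.124,.097],65.7)
E
```

```text
t: 2.3
ee_pos: [0.5081, 0.1253, 0.2213]
eef_rot: [-0.0, 0.21, 0.978, 0.0]
wrist_force: [0.4, 0.1, -0.0]
finger_gap: 0.0852
grip_force: 0.0
saddle_grip 0.97 [0.505 0.124 0.112]
saddle_center 0.89 [0.513 0.129 0.068]
0.9 [ 0.212 -0.285  0.11 ]
2.55 [0.50845582 0.12512957 0.22138647]
shift cm [-0.1  -0.08 12.44]
turn about tool z 0.1 yaw now 65.8
```

View pics/w1.png

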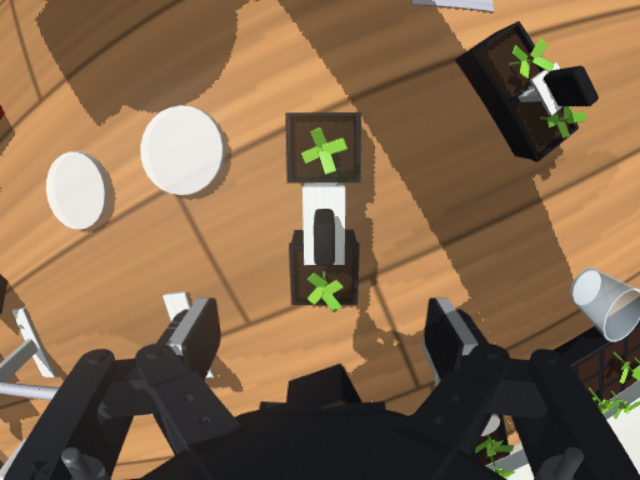

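The wrist view shows the tab at (323,238), centred between the fingers at about 205 and 440 px. The planter is square to the gripper, so I'll go down and close.

```bash
python3 -m handwheel '[[[0,0,5,0,0,0,8.5],[-0.1,0,9,0,0,0,8.5],[-0.1,0,12.3,0,0,0,8.5],[-0.1,0,12.3,0,0,0,8.5],[-0.1,0,12.3,0,0,0,1],[-0.1,0,12.3,0,0,0,1],[-0.1,0,12.3,0,0,0,1],[-0.1,0,12.3,0,0,0,1],[-0.1,0,12.3,0,0,0,1],[-0.1,0,12.3,0,0,0,1],[-0.1,0,12.3,0,0,0,1],[-0.1,0,12.3,0,0,0,1]]]' 60
```

```text
t: 4.05
ee_pos: [0.5101, 0.124, 0.0988]
eef_rot: [0.0, 0.211, 0.978, 0.0]
wrist_force: [-0.5, 0.9, 6.7]
finger_gap: 0.0131
grip_force: 61.3
```

```bash
python3 -m handwheel '[[[0,0,-1.5,0,0,0,1],[0,0,-4,0,0,0,1],[0,0,-7,0,0,0,1],[0,0,-10,0,0,0,1],[0,0,-13,0,0,0,1],[0,0,-15.5,0,0,0,1],[0,0,-17,0,0,0,1],[0,0,-17,0,0,0,1],[0,0,-17,0,0,0,1]]]' 60
python3 - <<'E'
from h import *
p=manip.camera("wrist"); save(dict(image=cv2.resize(p["image"],(640,480))),"w2.png")
for t in ("saddle_grip","saddle_center"):
    for d in manip.place_of(p,t): print(t,round(d["conf"],2),np.round(world(p,d["location"]),3))
print(manip.read_state()["ee_pos"])
p=manip.camera("side")
for t in ("saddle_grip","saddle_center","rail_mid"):
    for d in manip.place_of(p,t): print(t,round(d["conf"],2),np.round(world(p,d["location"]),3))
totool([.551,-.220,.27],74.6)
E
```

```text
t: 5.18
ee_pos: [0.5091, 0.1237, 0.2674]
eef_rot: [-0.001, 0.211, 0.978, -0.0]
wrist_force: [0.2, 0.5, -3.9]
finger_gap: 0.013
grip_force: 59.6
saddle_grip 0.64 [0.507 0.121 0.281]
saddle_center 0.78 [0.514 0.128 0.236]
[0.50920744 0.12374621 0.26734412]
saddle_grip 0.9 [0.506 0.125 0.278]
saddle_grip 0.86 [ 0.213 -0.284  0.112]
saddle_center 0.96 [ 0.213 -0.282  0.064]
saddle_center 0.72 [0.509 0.123 0.236]
rail_mid 0.98 [ 0.554 -0.216  0.115]
shift cm [-17.93 -29.62  -0.21]
turn about tool z -8.9 yaw now 65.7
```

View pics/w2.png

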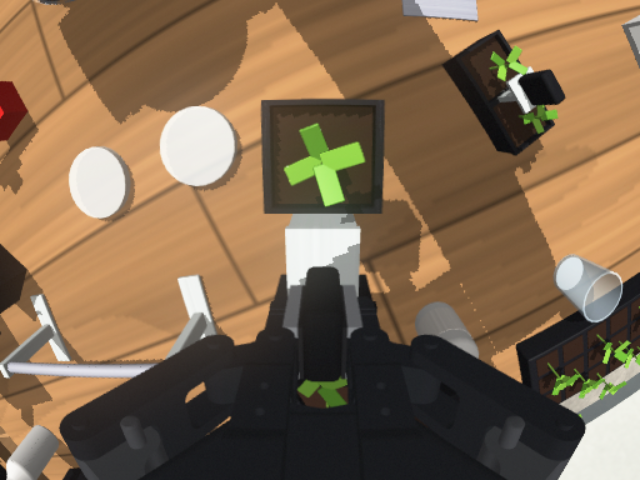

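The planter is held upright, with the bridge square between the fingers and the far pot at (323,155). I'll carry it over the bar.

```bash
python3 -m handwheel '[[[-1.2,-2,0,0,0,-0.6,1],[-3.6,-6,0,0,0,-1.8,1],[-6.6,-11,0,0,0,-3.3,1],[-9.6,-16,0,0,0,-4.8,1],[-12.6,-21,0,0,0,-6.3,1],[-15,-25,0,0,0,-7.5,1],[-17,-28,0,0,0,-8.4,1],[-18,-29.6,0,0,0,-8.9,1],[-18,-29.6,0,0,0,-8.9,1],[-18,-29.6,0,0,0,-8.9,1],[-18,-29.6,0,0,0,-8.9,1]]]' 60
python3 - <<'E'
from h import *
for c in ("side","top","wrist"):
    p=manip.camera(c)
    if c!="top": save(dict(image=cv2.resize(p["image"],(640,480))),"c_%s.png"%c)
    for t in ("saddle_grip","saddle_center","rail_mid"):
        for d in manip.place_of(p,t): print(c,t,round(d["conf"],2),np.round(world(p,d["location"]),3))
print(manip.read_state()["ee_pos"])
totool([.552,-.220,.139],74.6)
E
```

```text
t: 6.9
ee_pos: [0.5518, -0.2189, 0.2684]
eef_rot: [-0.0, 0.134, 0.991, 0.0]
wrist_force: [-0.2, -0.9, -3.3]
finger_gap: 0.0133
grip_force: 59.7
side saddle_grip 0.75 [ 0.21  -0.282  0.112]
side saddle_grip 0.68 [ 0.552 -0.218  0.274]
side saddle_center 0.81 [ 0.208 -0.283  0.068]
side saddle_center 0.68 [ 0.551 -0.22   0.238]
side saddle_center 0.42 [0.475 0.35  0.069]
side rail_mid 0.73 [ 0.553 -0.218  0.116]
wrist saddle_grip 0.72 [ 0.547 -0.222  0.282]
wrist saddle_center 0.8 [ 0.551 -0.218  0.239]
[ 0.55179587 -0.22006514  0.26828561]
shift cm [-2.000e-02  1.000e-02  1.293e+01]
turn about tool z -0.0 yaw now 74.6
```

View pics/c_side.png

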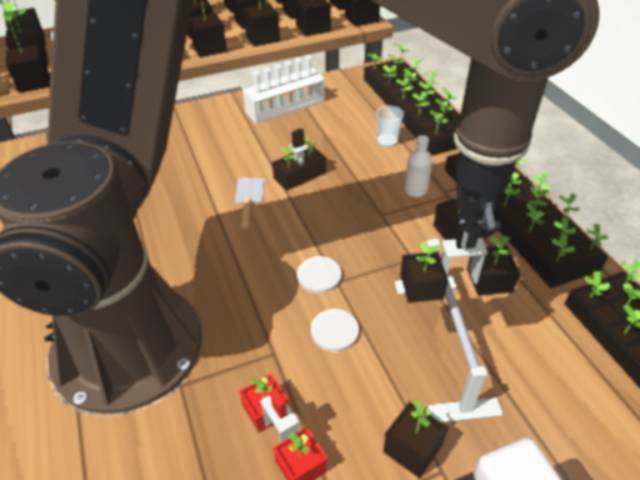

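View pics/c_wrist.png

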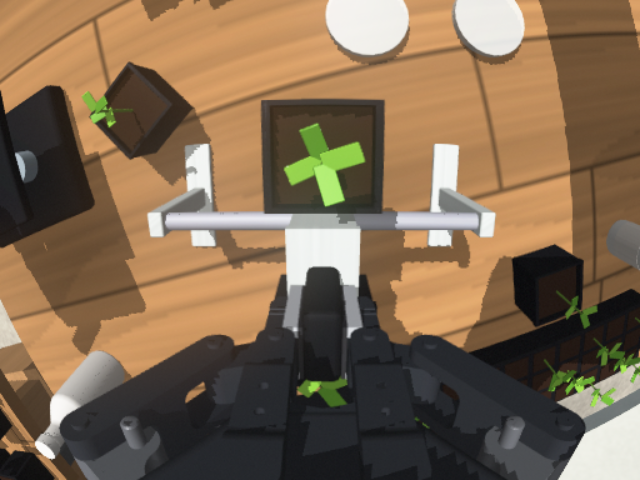

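Both views show the bar at right angles to the planter and under the gap (wrist bar 150–495 px, centred at 322). I'll lower it.

```bash
python3 -m handwheel '[[[0,0,1,0,0,0,1],[0,0,3,0,0,0,1],[0,0,5,0,0,0,1],[0,0,7,0,0,0,1],[0,0,9,0,0,0,1],[0,0,10.5,0,0,0,1],[0,0,11.5,0,0,0,1],[0,0,12,0,0,0,1],[0,0,12.2,0,0,0,1],[0,0,12.2,0,0,0,1]]]' 60
python3 - <<'E'
from h import *
for c in ("side","wrist"):
    p=manip.camera(c)
    save(dict(image=cv2.resize(p["image"],(640,480))),"d_%s.png"%c)
    for t in ("saddle_grip","saddle_center"):
        for d in manip.place_of(p,t): print(c,t,round(d["conf"],2),np.round(world(p,d["location"]),3))
E
```

```text
t: 8.75
ee_pos: [0.552, -0.2201, 0.1466]
eef_rot: [0.0, 0.134, 0.991, -0.0]
wrist_force: [0.3, -0.4, -2.7]
finger_gap: 0.0135
grip_force: 59.7
side saddle_grip 0.69 [ 0.55  -0.217  0.157]
side saddle_grip 0.64 [ 0.213 -0.283  0.112]
side saddle_center 0.87 [ 0.211 -0.283  0.064]
side saddle_center 0.74 [ 0.554 -0.223  0.116]
side saddle_center 0.7 [ 0.555 -0.22   0.114]
wrist saddle_grip 0.95 [ 0.552 -0.223  0.161]
wrist saddle_center 0.79 [ 0.553 -0.212  0.115]
```

View pics/d_side.png

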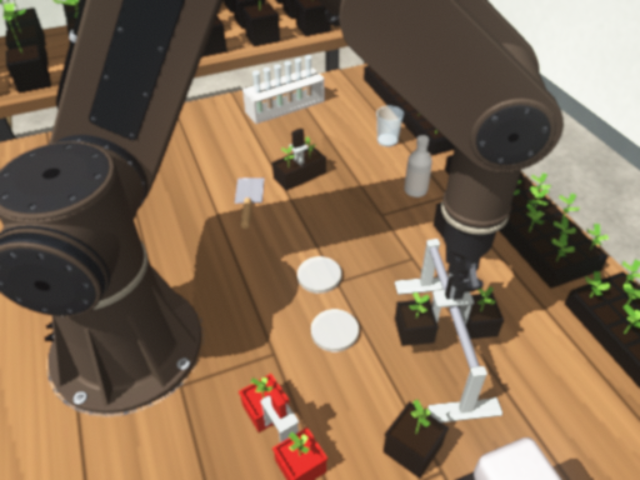

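The side view shows the pots on either side of the bar, at (415,318) and (485,312), with no contact force yet. I'll lower the last ~8 mm slowly.

```bash
python3 -m handwheel '[[[0,0,0.2,0,0,0,1],[0,0,0.4,0,0,0,1],[0,0,0.6,0,0,0,1],[0,0,0.7,0,0,0,1],[0,0,0.7,0,0,0,1]]]' 60
```

```text
t: 9.68
ee_pos: [0.5518, -0.22, 0.1392]
eef_rot: [-0.0, 0.134, 0.991, 0.0]
wrist_force: [-0.1, 0.5, -2.7]
finger_gap: 0.0133
grip_force: 59.7
```

```bash
python3 -m handwheel '[[[0,0,0.1,0,0,0,1],[0,0,0.2,0,0,0,1],[0,0,0.2,0,0,0,1]]]' 60
```

```text
t: 10.05
ee_pos: [0.552, -0.2201, 0.1385]
eef_rot: [0.0, 0.134, 0.991, -0.0]
wrist_force: [-5.2, 2.5, 15.5]
finger_gap: 0.0132
grip_force: 62.9
```

The bridge is on the bar: vertical force went from -2.7 to +15.5 N. I'll ease off slightly, open, then look.

```bash
python3 -m handwheel '[[[0,0,-0.1,0,0,0,1],[0,0,-0.1,0,0,0,1.8],[0,0,-0.1,0,0,0,2.5],[0,0,-0.1,0,0,0,4],[0,0,-0.1,0,0,0,5],[0,0,-0.1,0,0,0,5],[0,0,-0.1,0,0,0,5],[0,0,-0.1,0,0,0,5]]]' 20
python3 - <<'E'
from h import *
for c in ("side","wrist"):
    p=manip.camera(c)
    if c=="wrist": save(dict(image=cv2.resize(p["image"],(640,480))),"e_%s.png"%c)
    for t in ("saddle_grip","saddle_center"):
        for d in manip.place_of(p,t): print(c,t,round(d["conf"],2),np.round(world(p,d["location"]),3))
E
```

```text
t: 11.05
ee_pos: [0.5518, -0.22, 0.1383]
eef_rot: [-0.0, 0.134, 0.991, -0.0]
wrist_force: [0.4, 0.4, -0.4]
finger_gap: 0.0501
grip_force: 0.0
side saddle_grip 0.67 [ 0.551 -0.217  0.147]
side saddle_grip 0.65 [ 0.555 -0.219  0.116]
side saddle_grip 0.6 [ 0.208 -0.282  0.109]
side saddle_center 0.78 [ 0.21  -0.282  0.065]
side saddle_center 0.56 [ 0.554 -0.221  0.106]
wrist saddle_grip 0.94 [ 0.55  -0.22   0.154]
wrist saddle_center 0.87 [ 0.553 -0.212  0.108]
```

View pics/e_wrist.png

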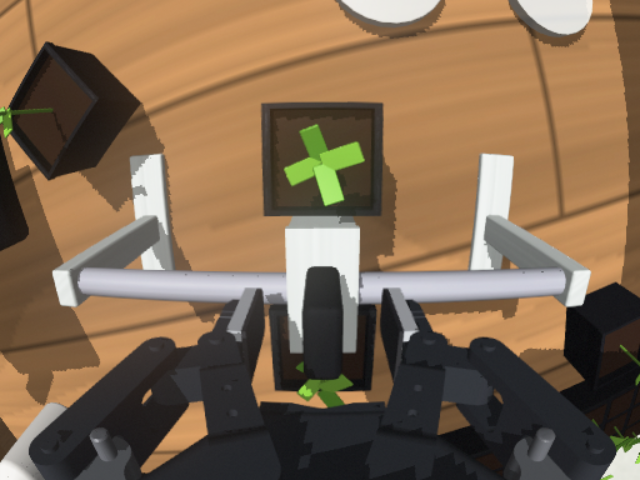

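The wrist view shows the fingers clear on both sides of the tab at (323,320). The bridge lies over the bar with a pot on each side, and the planter is still. I'll retreat straight up.

```bash
python3 -m handwheel '[[[0,0,-1,0,0,0,5],[0,0,-3,0,0,0,5],[0,0,-6,0,0,0,5],[0,0,-10,0,0,0,5],[0,0,-14,0,0,0,5],[0,0,-14,0,0,0,5],[0,0,-14,0,0,0,5],[0,0,-14,0,0,0,5],[0,0,-14,0,0,0,5],[0,0,-14,0,0,0,5],[0,0,-14,0,0,0,5]]]'
python3 - <<'E'
from h import *
for c in ("side","wrist"):
    p=manip.camera(c)
    if c=="side": save(dict(image=cv2.resize(p["image"],(640,480))),"f_%s.png"%c)
    for t in ("saddle_grip","saddle_center","twin_center"):
        for d in manip.place_of(p,t): print(c,t,round(d["conf"],2),np.round(world(p,d["location"]),3))
E
```

```text
t: 12.72
ee_pos: [0.5518, -0.22, 0.278]
eef_rot: [-0.0, 0.134, 0.991, 0.0]
wrist_force: [-0.3, 0.2, 0.0]
finger_gap: 0.0501
grip_force: 0.0
side saddle_grip 0.88 [ 0.21  -0.282  0.111]
side saddle_grip 0.87 [ 0.551 -0.219  0.147]
side saddle_center 0.74 [ 0.556 -0.218  0.118]
side saddle_center 0.7 [ 0.554 -0.22   0.107]
side twin_center 0.61 [0.474 0.35  0.068]
wrist saddle_grip 0.95 [ 0.548 -0.223  0.156]
wrist saddle_center 0.63 [ 0.552 -0.216  0.109]
```

View pics/f_side.png

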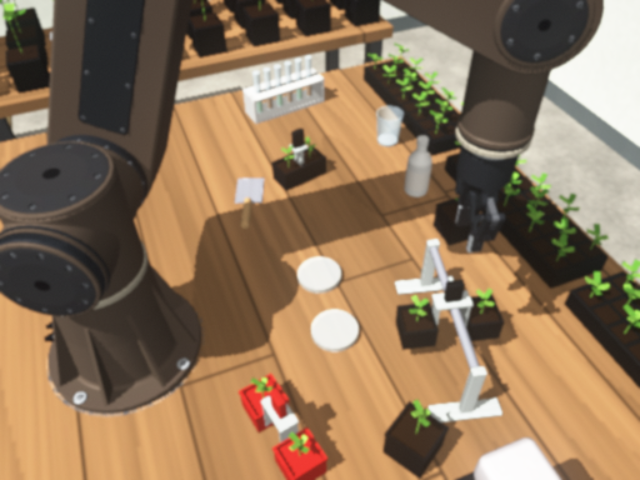

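The planter hangs upright on the bar at (452,305), the gripper is clear above it, and the twin at (299,160) has not moved.

```bash
python3 -c "
from rig import manip; print(manip.hand_in())"
```

```text
the job is handed in; nothing more can be done
None
```

The saddle planter hangs upright by its bridge at the middle of the bar with the gripper clear, the other twin planter has not moved, and the job is handed in; the call returned no verdict.

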